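# Switch on the screen exposure unit

### The job

Start the screen exposure: with the fingertips, push in the caps of three of the switch boxes on the bench, first the long bar (main switch), then the round one (vacuum pump), then the square one (lamp), each lightly but fully down, where it stays. Leave the cross-shaped switch (dryer) out, and do not press hard on, pinch, lift or shift the boxes or disturb anything else on the bench.

Things in the scene. Friction and masses are not known exactly. Their poses are not given: they have to be found in the camera images.
- main_top (a point): centre of the top face of the black long bar cap of the main switch box, a bar 76 mm long (along the box's x) and 18 mm wide; moves with the cap; z axis up, x along the box. About 58 to 60 mm above the table when out, 48 mm when fully in
- main_key (a joint): how far the long bar cap is pushed down into its box, m: 0 to 0.002 at the start, 0.012 fully in (top then 8 mm above the lid). No return spring: about 3 N of friction all the way, it stays where it is left; at the end it meets a rubber cushion that yields up to 6 mm more at 5 to 10 N and springs back
- main_box: main switch box: grey box with rubber base, 100 (x) by 80 (y) by 40 mm high, about 0.8 kg, standing loose on the table, cap in the middle of its lid; origin at the centre of its underside, z up
- pump_top (a point): centre of the top face of the black round cap of the vacuum pump box, a disc 50 mm across; moves with the cap; z axis up, x along the box. About 58 to 60 mm above the table when out, 48 mm when fully in
- pump_key (a joint): how far the round cap is pushed down into its box, m: 0 to 0.002 at the start, 0.012 fully in (top then 8 mm above the lid). No return spring: about 3 N of friction all the way, it stays where it is left; at the end it meets a rubber cushion that yields up to 6 mm more at 5 to 10 N and springs back
- pump_box: vacuum pump box: grey box with rubber base, 100 (x) by 80 (y) by 40 mm high, about 0.8 kg, standing loose on the table, cap in the middle of its lid; origin at the centre of its underside, z up
- lamp_top (a point): centre of the top face of the black square cap of the exposure lamp box, a square 34 mm by 34 mm; moves with the cap; z axis up, x along the box. About 58 to 60 mm above the table when out, 48 mm when fully in
- lamp_key (a joint): how far the square cap is pushed down into its box, m: 0 to 0.002 at the start, 0.012 fully in (top then 8 mm above the lid). No return spring: about 3 N of friction all the way, it stays where it is left; at the end it meets a rubber cushion that yields up to 6 mm more at 5 to 10 N and springs back
- lamp_box: exposure lamp box: grey box with rubber base, 100 (x) by 80 (y) by 40 mm high, about 0.8 kg, standing loose on the table, cap in the middle of its lid; origin at the centre of its underside, z up
- dryer_top (a point): centre of the top face of the black cross-shaped cap of the dryer box, a plus-shaped cross 58 mm across with 16 mm wide arms; moves with the cap; z axis up, x along the box. About 58 to 60 mm above the table when out, 48 mm when fully in
- dryer_key (a joint): how far the cross-shaped cap is pushed down into its box, m: 0 to 0.002 at the start, 0.012 fully in (top then 8 mm above the lid). No return spring: about 3 N of friction all the way, it stays where it is left; at the end it meets a rubber cushion that yields up to 6 mm more at 5 to 10 N and springs back
- dryer_box: dryer box: grey box with rubber base, 100 (x) by 80 (y) by 40 mm high, about 0.8 kg, standing loose on the table, cap in the middle of its lid; origin at the centre of its underside, z up
- jar_a: bystander: ink jar, 46 mm across, 62 mm high; origin at the centre of its underside
- jar_b: bystander: ink jar, 46 mm across, 62 mm high; origin at the centre of its underside
- ink_cup: bystander: white cup, 52 mm across the rim, 55 mm high; origin at the centre of its underside
- mug: bystander: blue mug, 80 mm across, 90 mm high, handle at its +y; origin at the centre of its underside
- squeegee: bystander: squeegee lying flat, 300 mm along its y, 54 mm wide, 24 mm high; origin under its wooden bar
- wash_bottle: bystander: white bottle, 64 mm across, 160 mm high; origin at the centre of its underside
There are look-alikes about, which are no part of the job. What is shaped like the dryer_box but red is not meant.

How it is judged (in metres and radians):
On the way, in this order (a step that is already met when the one before it is completed fails the run):
1. the long bar cap (main switch) is in (value of joint main_key above 0.007 m), for 0.1 s.
2. the round cap (vacuum pump) is in (value of joint pump_key above 0.007 m), for 0.1 s.
3. the square cap (exposure lamp) is in (value of joint lamp_key above 0.007 m), for 0.1 s.
At the end, for the whole second after the job is handed in: The bar, round and square caps are pushed in at least 7 mm of their 12 mm, the cross-shaped cap less than 5 mm; all boxes stand at rest within 20 mm of where they began, and so does everything else on the bench (value of joint each of main_key, pump_key, lamp_key above 0.007 m and value of joint dryer_key below 0.005 m and distance of each of main_box, pump_box, lamp_box, dryer_box, jar_a, jar_b, ink_cup, mug, squeegee, wash_bottle from where it was at the start of the episode below 0.02 m and linear speed of each of main_box, pump_box, lamp_box, dryer_box below 0.02 m/s and angle between each of main_box, pump_box, lamp_box, dryer_box's own z axis and vertical below 0.1 rad); the robot touches nothing.
It fails at once if a switch goes in out of order: the pump before the main switch, or the lamp before either ((value of joint pump_key above 0.006 m and value of joint main_key below 0.006 m) or (value of joint lamp_key above 0.006 m and value of joint any of main_key, pump_key below 0.006 m)).
It fails at once if the dryer switch (cross) is pushed in (value of joint dryer_key above 0.005 m).
It fails at once if a switch box is pressed hard (over 20 N) (contact force between any of the arm, the fingers and main_box above 20 N or contact force between any of the arm, the fingers and pump_box above 20 N or contact force between any of the arm, the fingers and lamp_box above 20 N or contact force between any of the arm, the fingers and dryer_box above 20 N).
It fails at once if a switch box is lifted over 8 mm, tipped or shifted over 20 mm (height (world z) of any of main_box, pump_box, lamp_box, dryer_box above 0.008 m or angle between any of main_box, pump_box, lamp_box, dryer_box's own z axis and vertical above 0.15 rad or distance of any of main_box, pump_box, lamp_box, dryer_box from where it was at the start of the episode above 0.02 m).
It fails at once if another thing on the bench is moved over 20 mm or knocked over (distance of any of jar_a, jar_b, ink_cup, mug, squeegee, wash_bottle from where it was at the start of the episode above 0.02 m or angle between any of jar_a, jar_b, ink_cup, mug, squeegee, wash_bottle's own z axis and vertical above 0.3 rad).
It also fails if it takes over 51 s, if anything falls off the work surface, if the arm or the gripper's body presses on something with over 40 N, if the wrist force passes 120 N, or if a joint passes its speed limit or range.

### The arm

A 6-joint arm with a two-finger parallel gripper is mounted at the origin on the work surface. World frame = base frame: x ahead of the robot, y to its left, z up, the work surface at z = 0. Lengths are in mm, angles in degrees, forces in N, time in s.
With the tool pointing down it reaches from about 325 to 925 mm from the base axis. Payload 3.1 kg.
Tool frame: the origin (TCP) lies at the very end of the fingers, on their centre line; the grasp point (between the pads) lies grasp_offset behind it (grasp_offset is the distance from the TCP to the grasp point, in mm); z points along the fingers, y is the line along which they close (so a half turn about z gives the same grasp; the last joint's range is limited). The gripper opens to 85 mm and grips with 20 to 120 N. Pads are 22 mm wide; open, the fingers measure 114 mm over their backs; the gripper's body (76 mm by 85 mm) begins 54 mm behind the grasp point. The pads swing forward as they close: fully open they stand 13 mm farther back than shut.
Start: joints at [-72.032, 12.427, 92.441, -0, 75.132, -6.429], TCP at [258.178, -569.196, 231.3] pointing down, gripper open.
Joint ranges: [-157.48, 157.48], [-44.54, 120.13], [17.64, 146.25], [-64.5, 244.5], [7.68, 150.69], [-147.95, 147.95]. Speed limits (degrees/s): [159.86, 159.86, 180, 180, 180, 180].

### API

Orientations are given as [roll, pitch, yaw] about the fixed x, y, z axes, in that order (R = Rz(yaw) Ry(pitch) Rx(roll)).
In Python, from station import * gives the robot as it stands. Calls block until the motion is done:
- goto(position, orientation): joint-space move of the TCP to a pose.
- move_l(position, attitude=None, speed=150): straight line of the TCP; attitude=None keeps the orientation; speed is the mean speed in mm/s.
- move_j(angles): joint-space move.
- grip(opening, squeeze=None): finger opening in mm; squeeze is the grip in N (None keeps the last); returns when the fingers have stopped.
- wait(seconds).
- solve_ik(position, orientation): joint angles nearest the present ones, or None.
- get_obs(): the state.
- get_image(name): name is "side" or "top" or "wrist"; returns the picture (480x640x3 uint8, red, green, blue); there is no depth.
- get_calibration(name): a dict with "fx", "fy", "cx", "cy" (pixels), "D" ([k1, k2, p1, p2, k3] as OpenCV has them; the pictures are not rectified), "R" (3x3) and "t" (3): a world point X has camera coordinates R X + t; the wrist camera has in their place "mount" (4x4, takes a point from camera to tool coordinates, whose origin is the TCP and whose axes are the flange's). Camera axes: x right, y down, z forward; pixel columns grow to the right and rows downward; lengths in mm; the calibration is good to about 2 mm. A picture is of the moment at which its call begins: read the wrist's pose just before it. get_calibration takes no time and is no camera call.
A pose or a line that the arm cannot do raises Unreachable and nothing moves.
- sign_off(): hands the job in; it is judged then, once.
Trained networks look in the newest picture that a camera, given by its name, has taken for a name from the list of things; names that differ only in an ending like _2 or _b are one class to them, and where a whole thing is asked for, a point or a joint stands for the part that bears it (a point fixed in the world has none). Each returns a list of dicts, best first, with "score" (0 to 1); they miss things now and then, are a little off and sometimes report something else, mostly with a low value. They report only what shows in the picture. A call takes as long as a camera call. They do not tell look-alikes from the thing itself.
- spot_in(name, camera): "extent" ([centre column, centre row, width, height] in pixels, round what is visible of it).
- regions_of(name, camera): "region" (480x640 bool, what is visible of it) and "extent" ([centre column, centre row, width, height] in pixels, round what is visible of it).
The state is a dict: "t": time; "joint_pos": joint angles; "qvel": joint speeds; "effort": joint torques, N m; "tcp_pos": TCP position; "ee_rot": TCP orientation; "wrist_force": force on the tool from outside, world axes, zero at the start; "moment": the same for the moment, N m; "grip_width": finger opening in mm; "grip_force": force on a finger pad.
Only numpy, scipy, OpenCV 4.12 (cv2) and the standard library are available. Lean on these libraries where they do the work, as an engineer would, in place of code of your own. Each camera call takes 0.05 s, during which the arm holds its last target. There are 200 camera calls.

## Working session

There is one attempt and no reset: what is moved stays moved. The work goes in short steps, each a Python script; the robot and the scene stay as the last script left them, time stands still between calls to the robot, and variables do not carry over. Pictures are saved under pics/ and viewed, at most 10 in all, crops included, and the job is handed in when it is done.

```bash
mkdir -p pics; cat > h.py <<'E'
from station import *
import numpy as np, cv2
def ray(cam,u,v,z):
    c=get_calibration(cam);K=np.array([[c['fx'],0,c['cx']],[0,c['fy'],c['cy']],[0,0,1]])
    p=cv2.undistortPoints(np.array([[[u,v]]],float),K,np.array(c['D'],float))[0,0]
    R=np.array(c['R']);t=np.array(c['t']);d=R.T@np.array([p[0],p[1],1]);o=-R.T@t
    return o+d*(z-o[2])/d[2]
E
python3 - <<'E'
from h import *
for c in ['top','side']:
    im=get_image(c);cv2.imwrite(f'pics/{c}0.png',im[:,:,::-1])
    for n in ['main_top','pump_top','lamp_top','dryer_top','main_box','pump_box','lamp_box','dryer_box']:
        for r in spot_in(n,c)[:4]:
            e=r['extent'];print(c,n,round(r['score'],2),np.round(e),np.round(ray(c,e[0],e[1],59 if 'top' in n else 40)))
print(get_obs()['t'],get_obs()['ee_rot'],get_calibration('top')['t'])
E
```

```text
top main_top 0.5 [149. 237.  12.  32.] [565. 351.  59.]
top pump_top 0.82 [256. 223.  22.  20.] [594.  91.  59.]
top lamp_top 0.58 [451. 224.  28.  25.] [ 584. -383.   59.]
top lamp_top 0.49 [344. 271.  11.  15.] [ 474. -121.   59.]
top lamp_top 0.37 [148. 235.  12.  27.] [570. 356.  59.]
top dryer_top 0.76 [436. 348.  23.  22.] [ 287. -336.   59.]
top dryer_top 0.68 [450. 225.  31.  25.] [ 581. -382.   59.]
top dryer_top 0.56 [369. 342.  23.  20.] [ 305. -176.   59.]
top main_box 0.66 [153. 240.  43.  44.] [560. 348.  40.]
top pump_box 0.83 [256. 224.  46.  42.] [594.  92.  40.]
top pump_box 0.35 [255. 224.  21.  24.] [594.  95.  40.]
top lamp_box 0.95 [345. 274.  44.  46.] [ 468. -125.   40.]
top lamp_box 0.54 [257. 222.  20.  17.] [599.  91.  40.]
top dryer_box 0.98 [469. 289.  50.  53.] [ 425. -424.   40.]
top dryer_box 0.91 [445. 227.  39.  43.] [ 580. -371.   40.]
top dryer_box 0.65 [506. 221.  40.  41.] [ 592. -526.   40.]
top dryer_box 0.63 [452. 223.  28.  23.] [ 589. -390.   40.]
side main_top 0.88 [243. 359.  44.  24.] [567. 368.  59.]
side main_top 0.2 [294. 264.  19.  32
[... 492 characters left out ...]
59.]
side dryer_top 0.6 [370. 184.  22.  17.] [ 432. -408.   59.]
side main_box 0.87 [245. 374.  71.  57.] [559. 385.  40.]
side main_box 0.18 [315. 195.  41.  32.] [ 578. -349.   40.]
side pump_box 0.75 [267. 291.  53.  37.] [588. 126.  40.]
side pump_box 0.2 [162. 339.  51.  60.] [746. 321.  40.]
side lamp_box 0.88 [340. 243.  46.  31.] [467. -99.  40.]
side dryer_box 0.96 [410. 243.  51.  42.] [ 302. -130.   40.]
side dryer_box 0.94 [318. 171.  39.  26.] [ 602. -515.   40.]
side dryer_box 0.77 [371. 192.  40.  34.] [ 427. -391.   40.]
side dryer_box 0.72 [316. 196.  33.  31.] [ 575. -342.   40.]
0.9 [1.79999680e+02 5.06425990e-04 2.43972045e+01] [ -57.04488854  551.01309325 1458.81749764]
```

View pics/top0.png

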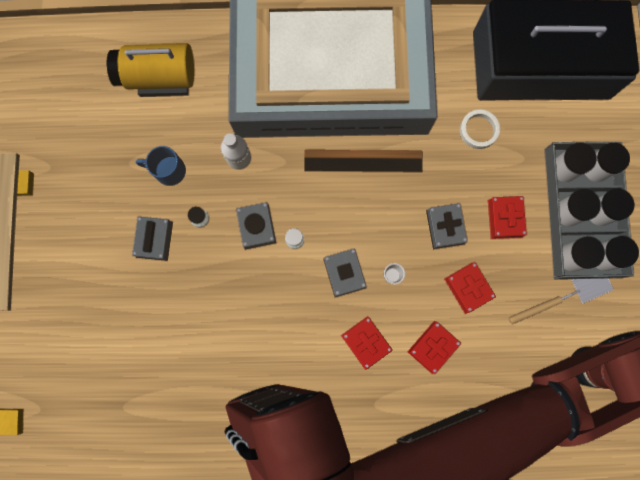

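View pics/side0.png

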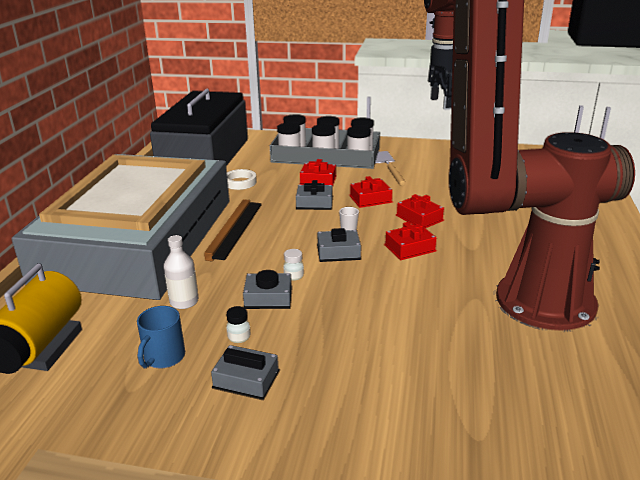

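The top view shows the grey boxes: bar at (149,237), round at (255,224), square at (345,271) and cross at (449,223). The red look-alikes are separate, and the side view agrees. Next I'll refine the positions and hover over the main switch.

```bash
cat >> h.py <<'E'
def wray(u,v,z,o):
    from scipy.spatial.transform import Rotation as Ro
    c=get_calibration('wrist');K=np.array([[c['fx'],0,c['cx']],[0,c['fy'],c['cy']],[0,0,1]])
    p=cv2.undistortPoints(np.array([[[u,v]]],float),K,np.array(c['D'],float))[0,0]
    M=np.array(c['mount']);R=Ro.from_euler('xyz',o['ee_rot'],degrees=True).as_matrix()
    d=R@M[:3,:3]@np.array([p[0],p[1],1]);q=R@M[:3,3]+np.array(o['tcp_pos'])
    return q+d*(z-q[2])/d[2]
E
python3 - <<'E'
from h import *
im=cv2.imread('pics/top0.png')
P={}
for n,(u,v) in dict(main=(149,237),pump=(255,224),lamp=(345,271),dryer=(449,223)).items():
    s=im[v-19:v+20,u-19:u+20].max(2)<50
    k,l,st,ce=cv2.connectedComponentsWithStats(s.astype(np.uint8))
    i=1+np.argmax(st[1:,4]);cu,cv=ce[i]+[u-19,v-19]
    P[n]=ray('top',cu,cv,56);print(n,st[i],np.round(P[n]))
grip(0)
goto([P['main'][0],P['main'][1],150],[180,0,90]); o=get_obs()
im=get_image('wrist');cv2.imwrite('pics/w1.png',im[:,:,::-1])
for r in spot_in('main_top','wrist'):
    e=r['extent'];print(r['score'],np.round(e),np.round(wray(e[0],e[1],59,o)))
print(o['t'],o['tcp_pos'],o['wrist_force'],o['grip_width'])
E
```

```text
main [ 13   3  12  31 249] [566. 353.  56.]
pump [  9   9  20  20 289] [594.  94.  56.]
lamp [ 12  12  15  15 155] [ 473. -124.   56.]
dryer [  7   8  24  24 249] [ 585. -379.   56.]
0.79 [328. 237. 111.  42.] [571. 357.  59.]
5.0667 [566.65132934 352.6173771  150.109529  ] [ 0.20358085 -0.84455931  0.5114224 ] 0.019330584722070027
```

View pics/w1.png

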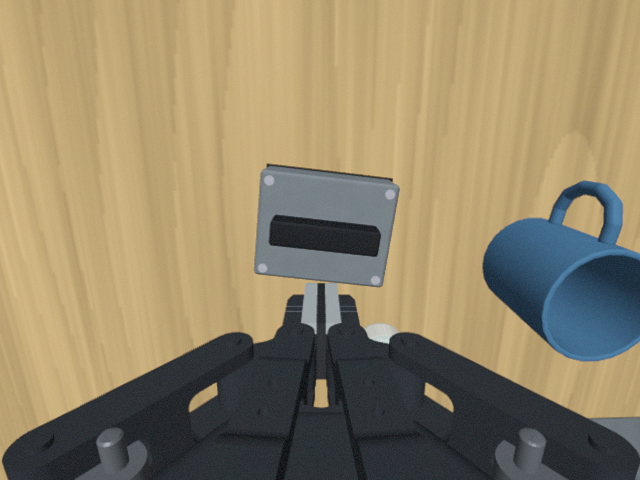

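The wrist view shows the bar's top face centred near (324,241) on the grey box, which agrees with the top camera to within a few mm. I'll press all three in order with force-guarded steps.

```bash
cat >> h.py <<'E'
def press(x,y):
    goto([x,y,75],[180,0,90]); wait(.3); b=get_obs()['wrist_force'][2]; log=[]
    move_l([x,y,63],speed=40)
    for z in np.arange(62,44.9,-1):
        move_l([x,y,z],speed=20); o=get_obs(); f=o['wrist_force'][2]-b
        log.append((round(float(o['tcp_pos'][2]),1),round(float(f),1)))
        if abs(f)>8 or (z<=47 and abs(f)>5.5): break
    move_l([x,y,130],speed=80)
    print(log,get_obs()['t'])
E
python3 - <<'E'
from h import *
press(568,353.5)
o=get_obs();im=get_image('wrist');cv2.imwrite('pics/w2.png',im[:,:,::-1])
E
```

```text
[(62.1, 0.8), (61.0, 0.2), (59.9, 0.0), (59.2, 2.0), (58.2, 3.5), (57.0, 3.2), (55.9, 2.4), (54.9, 1.9), (53.9, 2.0), (52.9, 2.0), (51.9, 1.9), (50.9, 2.2), (49.9, 2.3), (48.9, 2.6), (48.1, 2.9), (47.4, 5.4), (46.5, 5.7)] 11.7667
```

View pics/w2.png

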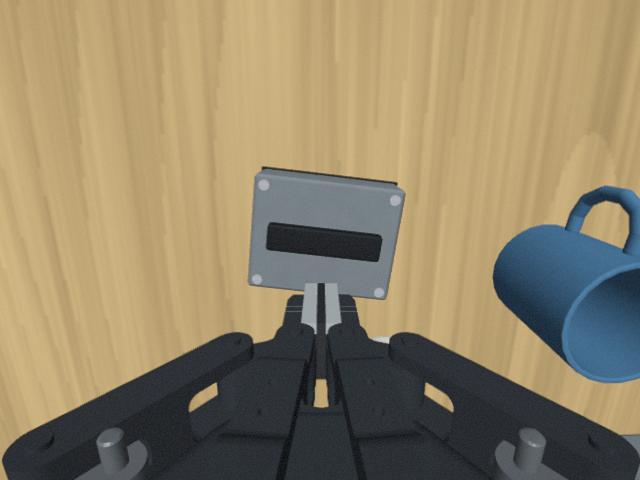

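The cap is low and flush at (324,242), the box hasn't moved, and the force profile shows the cushion was reached. On to the pump and the lamp, travelling high.

```bash
python3 - <<'E'
from h import *
for i,(x,y) in enumerate([(594.5,94),(473,-123.5)]):
    p=get_obs()['tcp_pos'];move_l([p[0],p[1],170]);goto([x,y,170],[180,0,90])
    press(x,y)
    im=get_image('wrist') 
    cv2.imwrite(f'pics/w{3+i}.png',im[:,:,::-1])
p=get_obs()['tcp_pos'];move_l([p[0],p[1],230])
goto([258,-569,231],[180,0,24.4])
cv2.imwrite('pics/top1.png',get_image('top')[:,:,::-1])
a,b=[cv2.imread(f'pics/w{k}.png') for k in (3,4)]
cv2.imwrite('pics/ab.png',cv2.resize(np.hstack([a,b]),(800,300)))
print(get_obs()['t'])
E
```

```text
[(62.0, 0.2), (61.0, -0.3), (59.9, -0.4), (59.0, 0.1), (58.2, 2.0), (57.1, 2.3), (55.9, 2.9), (54.8, 1.9), (53.9, 2.2), (52.9, 1.6), (51.9, 2.2), (50.9, 2.0), (49.9, 1.4), (48.9, 1.6), (48.1, 3.0), (47.3, 6.0)] 19.6583
[(62.0, 0.3), (61.0, 0.5), (59.9, 0.3), (59.0, -0.6), (58.1, 1.7), (57.1, 2.5), (55.9, 2.4), (54.9, 1.2), (53.9, 2.1), (52.9, 0.8), (51.9, 0.4), (50.9, 1.9), (49.9, 1.3), (48.9, 0.7), (48.1, 2.4), (47.2, 5.3), (46.3, 5.2), (45.4, 5.7)] 28.0333
30.75
```

View pics/ab.png

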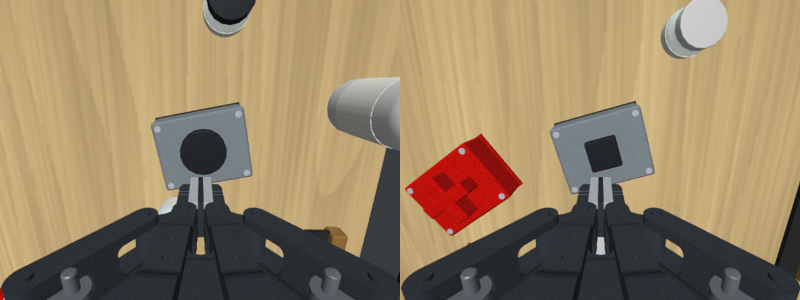

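View pics/top1.png

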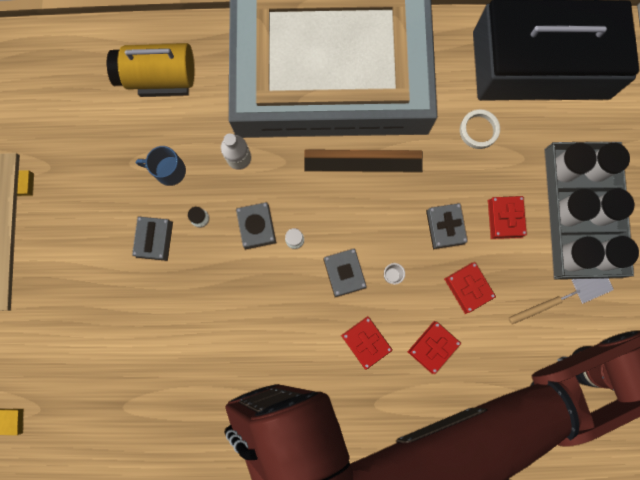

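The round cap (crop at (203,152)) and the square cap (crop at (603,154)) are both down. In the top view everything is where it started and the arm is clear.

```bash
python3 -c "
from station import *
print(sign_off())"
```

```text
the job is handed in; nothing more can be done
None
```

I pushed in the bar, round and square caps fully, in that order, with at most about 6 N measured; the cross was left out, nothing on the bench visibly moved, and the job was handed in at about 31 s (no verdict was returned).

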